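# Clamp the tube rack for uncapping

## Task

Two bench clamps stand on the lab counter; one holds a rack of red-capped tubes between its jaws, the other is empty. Crank the handle of the clamp that holds the rack, clockwise seen from above, until its sliding jaw has pushed the rack against the fixed jaw and grips it firmly, then let go, leaving the rack upright and clamped.

Things in the scene. Friction and masses are not known exactly. Their poses are not given: they have to be found in the camera images.
- clamp_knob (a point): Centre of the crank's black upright knob on the clamp holding the rack: a sleeve 24 mm across, 45 mm tall, spinning freely on its pin, 139.5 mm above the counter. The frame turns with the crank: x points level from the crank's vertical axis out to the knob, z up; the axis is 45 mm away along -x. The crank arm's top is 22 mm below this point; all else near is no more than 118 mm above the counter.
- clamp_crank (a joint): Crank angle, rad: 0 = jaw fully back, grows clockwise seen from above, end stop 5.8; starts at 0 to 1.4. Moves the jaw 8 mm per rad. The 80 mm rack is just nipped between both jaws at about 4.5; then a rubber pad yields (6 N per mm) and 0.2 to 0.4 rad more makes it firm. Turning takes about 3.5 N at the knob, up to 7 N once nipped; friction holds it where it is left.
- clamp_jaw: That clamp's sliding jaw, an aluminium bar 16 mm thick, 124 wide, 48 tall, with an 8 mm black rubber pad, next to the grey gear housing under the crank. Origin at the foot of the pad's face, mid-width; x is its closing direction, towards the fixed jaw, z up. With the crank at 0 the fixed jaw's face is 116 mm ahead and the crank axis 70 mm behind the origin.
- rack: White square rack, 80 x 80 mm, 58 tall, with nine red-capped tubes fixed in it (80 tall in all, 0.2 to 0.4 kg), standing loose on the clamp's bed between the jaws. Origin at the centre of its underside, 12 mm above the counter; z up. A second such rack stands on the counter outside the clamps and is not part of the job.
Things that resemble listed ones, but are neither listed nor needed, are in the scene too. What is shaped like the rack but blue is not meant.

How it is judged:
By the outcome, as a careful person would: the job done as asked, in the order asked, and still so for the second after the job is handed in, with the robot touching nothing.
It also fails if it takes over 35 s, if anything falls off the work surface, if the arm or the gripper's body presses on something with over 40 N, if the wrist force passes 120 N, or if a joint passes its speed limit or range.

## Robot

A 7-joint arm with a two-finger parallel gripper is mounted at the origin on the work surface. World frame = base frame: x ahead of the robot, y to its left, z up, the work surface at z = 0. Lengths are in m, angles in rad, forces in N, time in s.
With the tool pointing down it reaches from about 0.35 to 0.9 m from the base axis. Payload 19.9 kg.
Tool frame: the origin (TCP) lies midway between the tips of the shut fingers; the grasp point (between the pads) lies 19 mm behind it; z points along the fingers, y is the direction in which the jaws open and shut (so a half turn about z gives the same grasp; the last joint's range is limited). The gripper opens to 85 mm and grips with 20 to 120 N. Pads are 22 mm wide; open, the fingers measure 114 mm over their backs; the gripper's body (76 mm by 85 mm) begins 54 mm behind the grasp point. The pads swing forward as they close: fully open they stand 13 mm farther back than shut.
Start: joints at [-1.206, 0.417, -0.01, 1.614, 0.005, 1.111, -0.053], TCP at [0.247, 0.574, 0.231] pointing down, gripper open.
Joint ranges: [-2.81, 2.81], [-0.39, 2.02], [-1.27, 1.25], [0.06, 2.57], [-1.19, 4.33], [0.19, 2], [-2.82, 2.82]. Speed limits (rad/s): [1.89, 1.89, 2.39, 2.39, 3.01, 3.01, 3.01].

## Interface

Orientations are given as a rotation vector (axis times angle).
In Python, from cell import readout, eyes, env gives the robot as it stands.
- The arm moves only by the tool servo_tool, never from a script. Its argument "motion" is a list of rows, each a list of 6 numbers: the shift along the tool's x, y, z scaled (see below), then the turn, a rotation vector about the tool's x, y, z scaled (see below). In form: [[x, y, z, ax, ay, az], ...]. A call has 1 to 8 rows; each row is the pose to reach, as a shift and turn from the pose commanded when the call began, along the tool's axes at that moment, turning the shorter way round; what a row does not reach only later rows make up. The controller multiplies each number of a shift by 0.15 m and each number of a turn by 180 degrees. A row lasts 1/12 s, in which the tool goes at most 41.7 mm and 7.16 degrees, less where a joint would pass 70% of its speed; a pose out of reach is approached as far as the arm can. A call with a number of a shift or a turn outside -1 to 1 is refused whole. A call with a gripper value outside its range is refused whole. "grip" is the closure, from -1 (fully open) to 1 (shut), set as the call begins (left out, the last holds). The fingers move at their own pace and stop on an object; "newtons" is the grip in N (left out, the last holds). Time passes only in rows, so rows that repeat a pose let the fingers close. It gives the time, the measured TCP pose, the force and the opening at its end, in the units of the state.
- readout.state(): the state, without advancing time (a new reading comes with each control period).
- eyes.snapshot(name): name is "scene" or "side" or "wrist"; returns (picture, depth): 384x512x3 uint8, red, green, blue; 384x512 float32, m along the optical axis (not along the pixel's ray), 0 where there is no reading.
- eyes.camera_model(name): a dict with "mtx" (3x3 intrinsics, pixels), "world_to_cam" (4x4, takes a point from world to camera coordinates). Camera axes: x right, y down, z forward; pixel columns grow to the right and rows downward; lengths in m; the calibration is good to about 2 mm. A picture is of the moment at which its call begins: read the wrist's pose just before it. camera_model takes no time and is no camera call; for the wrist camera it gives the pose at the moment of the call.
- env.sign_off(): hands the job in, once; it reports no verdict.
The state is a dict: "time": time; "joint_positions": joint angles; "joint_velocities": joint speeds; "tau": joint torques, N m; "tool_pos": TCP position; "orientation": TCP orientation; "contact_force": force on the tool from outside, world axes, zero at the start; "ft_torque": the same for the moment, N m; "grip_width": finger opening in m.
Only numpy, scipy, OpenCV 4.12 (cv2) and the standard library are available. Lean on these libraries where they do the work, as an engineer would, in place of code of your own. Each camera call takes 0.05 s, during which the arm holds its last target.

## Working session

There is one attempt and no reset: what is moved stays moved. The work goes in short steps, Python scripts to look and compute and a tool call to move; the robot and the scene stay as the last step left them, time stands still between calls to the robot, and variables do not carry over. Pictures are saved under pics/ and viewed, and the job is handed in when it is done.

Besides the shell and the picture viewer there is one more tool, called after "Call:" by a JSON object that holds its "name" and its "arguments". servo_tool: Moves the arm, as the interface text tells. Its arguments: {"type":"object","properties":{"motion":{"type":"array","items":{"type":"array","items":{"type":"number","minimum":-1,"maximum":1}}},"grip":{"type":"number"},"newtons":{"type":"number"}},"required":["motion"]}

```bash
ls; mkdir -p pics; python3 - <<'E'
from cell import readout, eyes, env
import cv2,numpy as np
print(readout.state())
for n in ["scene","side"]:
    p,d=eyes.snapshot(n); cv2.imwrite(f"pics/{n}0.png",p[:,:,::-1]); np.savez(f"{n}0.npz",p=p,d=d,**eyes.camera_model(n)); print(n,eyes.camera_model(n))
E
```

```text
pics
{'time': 0.0, 'joint_positions': array([-1.20648371,  0.41792352, -0.0103023 ,  1.61418622,  0.00471549,
        1.11072095, -0.05300009]), 'joint_velocities': array([ 0.00057927,  0.00097379, -0.0011479 ,  0.00020773,  0.0015188 ,
       -0.0001348 ,  0.00136088]), 'tau': array([ 1.54477370e-04, -8.64441991e+01,  6.78958576e-01, -4.34894228e+01,
        1.91376661e-02,  7.48275372e-03, -1.54779144e-05]), 'tool_pos': array([0.2466017 , 0.57390331, 0.23068671]), 'orientation': array([-6.33033259e-01, -3.07700951e+00,  1.89519728e-03]), 'contact_force': array([-0.97733672, -0.89737935, -0.46901667]), 'ft_torque': array([0.02369431, 0.00566236, 0.00619726]), 'grip_width': 0.08582844279220132}
scene {'mtx': array([[461.6329356 ,   0.        , 256.71479643],
       [  0.        , 461.6329356 , 190.04754716],
       [  0.        ,   0.        ,   1.        ]]), 'world_to_cam': array([[-0.1740862 ,  0.98468605, -0.00934705,  0.07167375],
       [ 0.53119123,  0.0859102 , -0.84288511, -0.28010137],
       [-0.82917421, -0.15169974, -0.53801238,  1.63605266],
       [ 0.        ,  0.        ,  0.        ,  1.        ]])}
side {'mtx': array([[465.28094727,   0.        , 251.07370313],
       [  0.        , 465.28094727, 189.12489829],
       [  0.        ,   0.        ,   1.        ]]), 'world_to_cam': array([[ 0.99470907, -0.1027061 , -0.002305  , -0.6595312 ],
       [-0.05445061, -0.50806272, -0.85959724,  0.16012164],
       [ 0.0871148 ,  0.85517468, -0.510967  ,  1.12030179],
       [ 0.        ,  0.        ,  0.        ,  1.        ]])}
```

View pics/scene0.png

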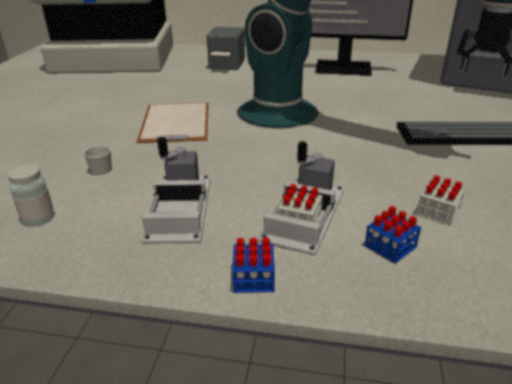

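View pics/side0.png

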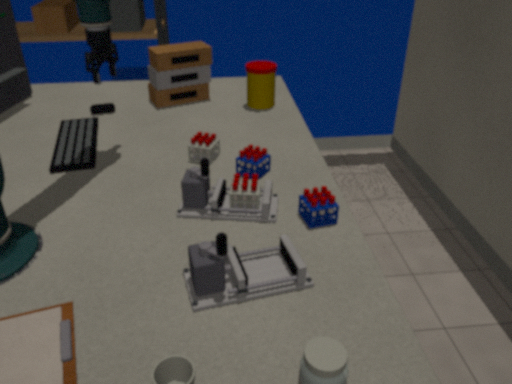

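The scene picture shows these lookalikes:
- Clamp holding a white rack: rack (300,203), knob (302,151).
- Empty clamp: knob (163,147).
- Loose white rack (440,197).
- Blue racks (253,263) and (393,232).

In the side view the target knob is at about (205,167) and the empty clamp's knob at (221,245). I choose the clamp with the white rack, and check it in a crop.

```bash
cat > h.py <<'E'
import numpy as np,cv2
def load(f):
    z=np.load(f); return z['p'],z['d'],z['mtx'],z['world_to_cam']
def ray(K,T,u,v):
    R=T[:3,:3];t=T[:3,3]; c=-R.T@t
    r=R.T@np.linalg.inv(K)@np.array([u,v,1.]); return c,r
def onz(K,T,u,v,z):
    c,r=ray(K,T,u,v); return c+r*(z-c[2])/r[2]
def dep(K,T,u,v,d):
    c,r=ray(K,T,u,v); return c+r*d
def tri(a,b):
    (c1,r1),(c2,r2)=a,b; A=np.stack([r1,-r2],1); s=np.linalg.lstsq(A,c2-c1,rcond=None)[0]
    p,q=c1+r1*s[0],c2+r2*s[1]; return (p+q)/2,np.linalg.norm(p-q)
def proj(K,T,P):
    q=T[:3,:3]@P+T[:3,3]; q=K@q; return q[:2]/q[2]
E
python3 - <<'E'
from h import *
out=[]
rays=[]
for n,(x0,y0,x1,y1),(kx0,ky0,kx1,ky1) in [("scene",(255,130,355,255),(292,138,312,164)),("side",(165,145,295,230),(196,155,215,180))]:
    p,d,K,T=load(n+"0.npz")
    cv2.imwrite(f"pics/{n}_crop.png",cv2.resize(p[y0:y1,x0:x1,::-1],None,fx=5,fy=4.5,interpolation=cv2.INTER_CUBIC))
    s=p[ky0:ky1,kx0:kx1].max(2); m=(s<45).astype(np.uint8)
    nl,l,st,ce=cv2.connectedComponentsWithStats(m); i=1+np.argmax(st[1:,4]); print(n,st[i],ce[i]+[kx0,ky0],st[i,:2]+[kx0,ky0])
    u,v=ce[i]+[kx0,ky0]; print(onz(K,T,u,v,.1395)); 
    dd=np.median(d[ky0:ky1,kx0:kx1][l==i]); print('dep',dep(K,T,u,v,dd)); rays.append(ray(K,T,u,v))
    w=(p.min(2)>0)
print(tri(*rays))
E
```

```text
scene [  6   4   8  19 131] [301.70229008 151.67938931] [298 142]
[0.55838364 0.13391167 0.1395    ]
dep [0.5658937  0.13444209 0.14345515]
side [  4   3   9  18 125] [204.256 166.584] [200 158]
[0.55462523 0.13537303 0.1395    ]
dep [0.5547513  0.12451727 0.14522095]
(array([0.55514395, 0.13419046, 0.13896869]), np.float64(0.0022836871917863953))
```

View pics/scene_crop.png

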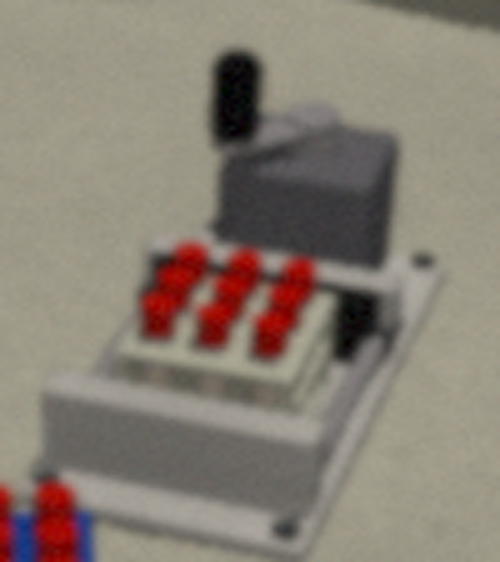

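View pics/side_crop.png

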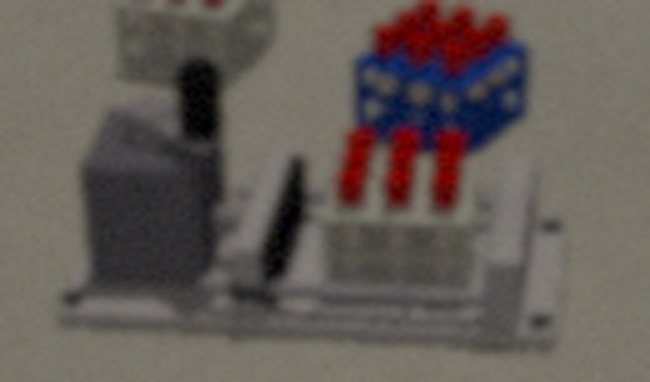

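```bash
python3 - <<'E'
from h import *
_,ds,K,T=load("scene0.npz"); _,dd,K2,T2=load("side0.npz")
f=lambda x,y:(x/5+255,y/4.5+130); g=lambda x,y:(x/5+165,y/4.5+145)
for nm,a in [("nl",(45,470)),("nr",(287,528)),("fr",(423,260))]: print(nm,onz(K,T,*f(*a),.010))
for nm,a in [("nl",(70,298)),("nr",(540,320)),("fr",(550,226))]: print('side',nm,onz(K2,T2,*g(*a),.010))
print('hub',onz(K,T,*f(315,115),.118),onz(K2,T2,*g(145,108),.118),tri(ray(K,T,*f(315,115)),ray(K2,T2,*g(145,108))))
# rack: red caps centre at z ~ 12+80-? top
for n,KK,TT,box in [("scene",K,T,(280,180,326,213)),("side",K2,T2,(228,170,262,195))]:
    p=load(n+"0.npz")[0]; x0,y0,x1,y1=box; q=p[y0:y1,x0:x1].astype(int)
    m=(q[...,0]>100)&(q[...,1]<60)&(q[...,2]<60); v,u=np.nonzero(m); print('caps',onz(KK,TT,u.mean()+x0,v.mean()+y0,.083),len(u))
# fixed jaw top corners (z=.06?) scene
for a in [(48,385),(325,440),(165,240),(400,285)]: print('jaw top',onz(K,T,*f(*a),.06))
E
```

```text
nl [0.7173688  0.07056251 0.01      ]
nr [0.74447708 0.17972594 0.01      ]
fr [0.4948564  0.23092527 0.01      ]
side nl [0.47905294 0.12848319 0.01      ]
side nr [0.73009748 0.0778276  0.01      ]
side fr [0.75111928 0.18324809 0.01      ]
hub [0.53125179 0.17137616 0.118     ] [0.52657387 0.1652603  0.118     ] (array([0.52626413, 0.17112824, 0.11510513]), np.float64(0.0004480384429655511))
caps [0.6596882  0.14254905 0.083     ] 396
caps [0.66189777 0.15245193 0.083     ] 154
jaw top [0.71497708 0.07153264 0.06      ]
jaw top [0.73935203 0.19236115 0.06      ]
jaw top [0.57496966 0.10589344 0.06      ]
jaw top [0.60150393 0.2187163  0.06      ]
```

The crop confirms the choice: this clamp has the white rack with red caps between its jaws, and its knob is the black sleeve. My measurements:
- **Knob:** about (0.555, 0.134, 0.139), against a given height of 0.1395.
- **Axis:** about (0.5265, 0.1705). The knob is 46 mm from it, against the given 45.
- **Closing direction:** about (0.98, -0.20).

I move over the knob next.

Call:
{"name": "servo_tool", "arguments": {"motion": [[-0.19, -0.118, 0, 0, 0, 0], [-0.38, -0.236, 0, 0, 0, 0], [-0.57, -0.353, 0, 0, 0, 0], [-0.76, -0.471, 0, 0, 0, 0]], "grip": -1}}

```text
time: 0.43
tool_pos: [0.3241, 0.4628, 0.2309]
orientation: [-0.633, -3.077, 0.001]
contact_force: [0.3, 0.2, -0.3]
grip_width: 0.0854
```

Call:
{"name": "servo_tool", "arguments": {"motion": [[-0.19, -0.118, 0, 0, 0, 0], [-0.38, -0.236, 0, 0, 0, 0], [-0.57, -0.353, 0, 0, 0, 0], [-0.76, -0.471, 0, 0, 0, 0]]}}

```text
time: 0.77
tool_pos: [0.401, 0.3529, 0.2312]
orientation: [-0.633, -3.077, 0.0]
contact_force: [1.0, 1.0, 0.4]
grip_width: 0.0855
```

Call:
{"name": "servo_tool", "arguments": {"motion": [[-0.19, -0.118, 0, 0, 0, 0], [-0.38, -0.236, 0, 0, 0, 0], [-0.57, -0.353, 0, 0, 0, 0], [-0.76, -0.471, 0, 0, 0, 0], [-0.76, -0.471, 0, 0, 0, 0]]}}

```text
time: 1.18
tool_pos: [0.4805, 0.2385, 0.2313]
orientation: [0.644, 3.073, -0.003]
contact_force: [0.4, -1.1, -0.3]
grip_width: 0.0854
```

Call:
{"name": "servo_tool", "arguments": {"motion": [[-0.18, -0.11, 0, 0, 0, 0], [-0.36, -0.22, 0, 0, 0, 0], [-0.55, -0.335, 0, 0, 0, 0], [-0.731, -0.444, 0, 0, 0, 0], [-0.731, -0.444, 0, 0, 0, 0], [-0.731, -0.444, 0, 0, 0, 0]]}}

```text
time: 1.68
tool_pos: [0.5522, 0.1383, 0.2309]
orientation: [-0.638, -3.076, 0.001]
contact_force: [-1.2, 0.9, -1.1]
grip_width: 0.0851
```

```bash
python3 - <<'E'
from cell import readout, eyes
import cv2,numpy as np
from h import *
s=readout.state(); c=eyes.camera_model("wrist"); p,d=eyes.snapshot("wrist"); cv2.imwrite("pics/w1.png",p[:,:,::-1]); np.savez("w1.npz",p=p,d=d,**c)
print(s['tool_pos'],s['orientation'],s['joint_positions'])
for P in [(.555,.134,.162),(.5265,.1705,.118)]: print(proj(c['mtx'],c['world_to_cam'],np.array(P)))
E
```

```text
[0.55224724 0.13829999 0.23088681] [-6.37700094e-01 -3.07581300e+00  1.39985337e-03] [-0.49633605  0.32364893  0.2430138   1.76275066 -0.08680603  1.06641059
  0.93853759]
[251.33829157 215.70123465]
[279.51717437 148.3454049 ]
```

View pics/w1.png

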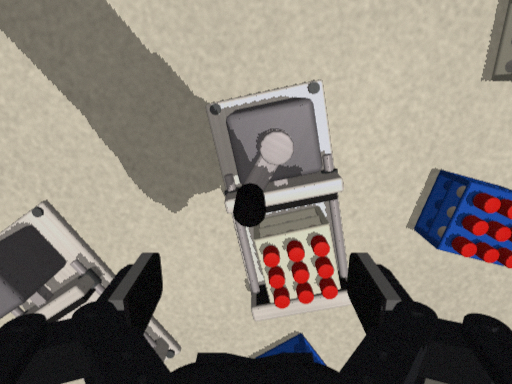

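The wrist view shows the hub at (277,149), the knob at (249,205), the sliding jaw behind a gap at row ~190, and the white rack below it with its caps at (298,270).

```bash
python3 - <<'E'
from h import *
p,d,K,T=load("w1.npz")
q=p.astype(int)
m=((q.max(2)<40)).astype(np.uint8); m[:170]=0;m[235:]=0;m[:,:225]=0;m[:,275:]=0
n,l,st,ce=cv2.connectedComponentsWithStats(m);i=1+np.argmax(st[1:,4]);print(st[i],ce[i])
hub=onz(K,T,276.5,148.5,.118)
print('hub',hub)
for uv in [(249,203),(250,205),(251,207),ce[i]]:
    k=onz(K,T,*uv,.162); print(uv,k,np.linalg.norm(k[:2]-hub[:2]), d[int(uv[1]),int(uv[0])])
c=T[:3,:3].T@-T[:3,3];print('cam',c)
for nm,uv,z in [('jawL',(229,212),.06),('jawR back',(340,175),.06),('jawR front',(342,187),.06),('bolt',(216,108),.01),('bolt',(314,88),.01),('fix',(255,308),.06),('fixR',(349,292),.06)]: print(nm,onz(K,T,*uv,z),dep(K,T,*uv,d[uv[1],uv[0]]))
y,x=np.nonzero((q[...,0]>150)&(q[...,1]<60)&(np.arange(512)[None]<345)&(np.arange(512)[None]>255)); print('caps',onz(K,T,x.mean(),y.mean(),.086))
cv2.imwrite("pics/w1c.png",cv2.resize(p[70:330,190:370,::-1],None,fx=2.3,fy=2.3,interpolation=cv2.INTER_CUBIC))
E
```

```text
[ 233  184   42   43 1150] [249.95391304 205.18086957]
hub [0.52565632 0.16823802 0.118     ]
(249, 203) [0.54565629 0.13629699 0.162     ] 0.037685914135441645 0.2237535
(250, 205) [0.54728738 0.13634487 0.162     ] 0.03853667980186334 0.22331078
(251, 207) [0.54892493 0.13639294 0.162     ] 0.039440296272629585 0.223648
[249.95391304 205.18086957] [0.54739731 0.13626152 0.162     ] 0.03866738895166493 0.22423711
cam [0.48098387 0.16889803 0.37346976]
jawL [0.57765554 0.09740419 0.06      ] [0.57784604 0.09726331 0.05938229]
jawR back [0.58592759 0.21661398 0.06      ] [ 0.60662975  0.22602687 -0.00183792]
jawR front [0.59866055 0.2144134  0.06      ] [0.59864256 0.21440645 0.06004792]
bolt [0.47693791 0.12390201 0.01      ] [0.47701857 0.1247991  0.01724653]
bolt [0.50010026 0.22974051 0.01      ] [0.49973579 0.2285805  0.01692985]
fix [0.69690263 0.07542586 0.06      ] [0.69785748 0.0750125  0.05861375]
fixR [0.71946831 0.18179709 0.06      ] [0.57607459 0.17404126 0.2484802 ]
caps [0.66044629 0.14239665 0.086     ]
```

View pics/w1c.png

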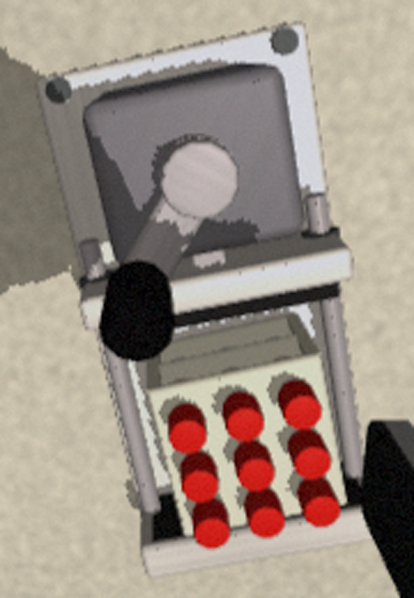

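Call:
{"name": "servo_tool", "arguments": {"motion": [[-0.021, -0.019, 0.15, 0, 0, 0], [-0.021, -0.019, 0.3, 0, 0, 0], [-0.021, -0.019, 0.45, 0, 0, 0], [-0.021, -0.019, 0.6, 0, 0, 0], [-0.021, -0.019, 0.68, 0, 0, 0], [-0.021, -0.019, 0.713, 0, 0, 0], [-0.021, -0.019, 0.713, 0, 0, 0], [-0.021, -0.019, 0.713, 0, 0, 0]]}}

```text
time: 2.4
tool_pos: [0.5538, 0.1366, 0.1252]
orientation: [0.632, 3.077, 0.001]
contact_force: [0.0, -0.4, 0.1]
grip_width: 0.0853
```

Call:
{"name": "servo_tool", "arguments": {"motion": [[0, 0, 0, 0, 0, 0], [0, 0, 0, 0, 0, 0], [0, 0, 0, 0, 0, 0], [0, 0, 0, 0, 0, 0], [0, 0, 0, 0, 0, 0], [0, 0, 0, 0, 0, 0], [0, 0, 0, 0, 0, 0], [0, 0, 0, 0, 0, 0]], "grip": 1, "newtons": 50}}

```text
time: 3.07
tool_pos: [0.5536, 0.1359, 0.1247]
orientation: [0.633, 3.077, -0.0]
contact_force: [-1.7, -1.4, 5.6]
grip_width: 0.0226
```

```bash
python3 - <<'E'
from cell import readout, eyes
import cv2
s=readout.state();print(s)
p,d=eyes.snapshot("wrist"); cv2.imwrite("pics/w2.png",p[:,:,::-1])
E
```

```text
{'time': 3.0667, 'joint_positions': array([-0.47081172,  0.45195086,  0.22241768,  1.85189157, -0.12815075,
        0.85133154,  0.97940532]), 'joint_velocities': array([ 0.00131592,  0.00020543, -0.00025144,  0.00092939,  0.00100968,
       -0.00143418, -0.00165282]), 'tau': array([-6.92676287e-01, -7.80790043e+01,  4.50895965e+00, -3.56253719e+01,
       -2.65975082e-01, -6.16717692e-01,  7.02328616e-03]), 'tool_pos': array([0.55363969, 0.13594558, 0.12469987]), 'orientation': array([ 6.33284418e-01,  3.07680020e+00, -1.34073707e-04]), 'contact_force': array([-1.70014187, -1.41738809,  5.63603702]), 'ft_torque': array([-0.37778277,  0.38573155,  0.00384806]), 'grip_width': 0.022609534695073107}
```

View pics/w2.png

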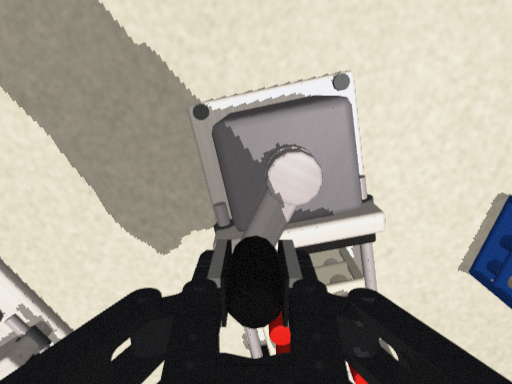

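The knob (255,280) sits between the pads with an opening of 22.6 mm, so it is gripped. The hub is at (295,177). I refine the axis and compute the arc rows.

```bash
cat > arc.py <<'E'
from cell import readout, eyes
from h import *
from scipy.spatial.transform import Rotation as Ro
def arc(hub,step,n,s=None,rad=.045,corr=(0,0)):
    s=s or readout.state(); R=Ro.from_rotvec(s['orientation']).as_matrix(); p=s['tool_pos']
    v=(p-np.array([*hub,0]))[:2]; phi=np.arctan2(v[1],v[0]); r=np.linalg.norm(v); print('r',r,'phi',np.degrees(phi))
    for k in range(1,n+1):
        a=phi-step*k; w=np.array([hub[0]+rad*np.cos(a),hub[1]+rad*np.sin(a)])-p[:2]+corr
        t=R.T@np.array([*w,0])/.15; print([round(t[0],3),round(t[1],3),0,0,0,0],end=', ')
    print()
E
python3 - <<'E'
from arc import *
c=eyes.camera_model("wrist"); K,T=c['mtx'],c['world_to_cam']
hub=onz(K,T,295,178,.118); print(hub)
s=readout.state(); r=s['tool_pos'][:2]-hub[:2]; print(np.linalg.norm(r))
hub=(hub[:2]+[.5260,.1695])/2; print(hub); rr=np.linalg.norm(s['tool_pos'][:2]-hub); arc(hub,.1,8,rad=rr)
E
```

```text
[0.52508254 0.16889564 0.118     ]
0.0435932562562909
[0.52554127 0.16919782]
r 0.04352459934223073 phi -49.804329746725465
[np.float64(0.014), np.float64(-0.025), 0, 0, 0, 0], [np.float64(0.031), np.float64(-0.049), 0, 0, 0, 0], [np.float64(0.05), np.float64(-0.071), 0, 0, 0, 0], [np.float64(0.071), np.float64(-0.091), 0, 0, 0, 0], [np.float64(0.094), np.float64(-0.109), 0, 0, 0, 0], [np.float64(0.119), np.float64(-0.124), 0, 0, 0, 0], [np.float64(0.145), np.float64(-0.137), 0, 0, 0, 0], [np.float64(0.172), np.float64(-0.147), 0, 0, 0, 0],
```

Call:
{"name": "servo_tool", "arguments": {"motion": [[0.014, -0.025, 0, 0, 0, 0], [0.031, -0.049, 0, 0, 0, 0], [0.05, -0.071, 0, 0, 0, 0], [0.071, -0.091, 0, 0, 0, 0], [0.094, -0.109, 0, 0, 0, 0], [0.119, -0.124, 0, 0, 0, 0], [0.145, -0.137, 0, 0, 0, 0], [0.172, -0.147, 0, 0, 0, 0]]}}

```text
time: 3.78
tool_pos: [0.521, 0.1249, 0.1247]
orientation: [0.634, 3.076, -0.001]
contact_force: [2.9, -5.8, 6.3]
grip_width: 0.023
```

```bash
python3 - <<'E'
from arc import *
c=eyes.camera_model("wrist"); s=readout.state(); p,d=eyes.snapshot("wrist"); cv2.imwrite("pics/w3.png",p[:,:,::-1]); np.savez("w3.npz",p=p,d=d,**c)
print(s['tool_pos'],s['contact_force'],s['grip_width']); arc((.5257,.1692),.1,8)
E
```

```text
[0.52103731 0.12493954 0.12470774] [ 2.92577466 -5.78442975  6.28295899] 0.02295203862358658
r 0.044513114421273633 phi -96.94505656078987
[np.float64(0.028), np.float64(-0.01), 0, 0, 0, 0], [np.float64(0.058), np.float64(-0.014), 0, 0, 0, 0], [np.float64(0.088), np.float64(-0.015), 0, 0, 0, 0], [np.float64(0.118), np.float64(-0.013), 0, 0, 0, 0], [np.float64(0.147), np.float64(-0.008), 0, 0, 0, 0], [np.float64(0.176), np.float64(-0.001), 0, 0, 0, 0], [np.float64(0.204), np.float64(0.01), 0, 0, 0, 0], [np.float64(0.231), np.float64(0.024), 0, 0, 0, 0],
```

View pics/w3.png

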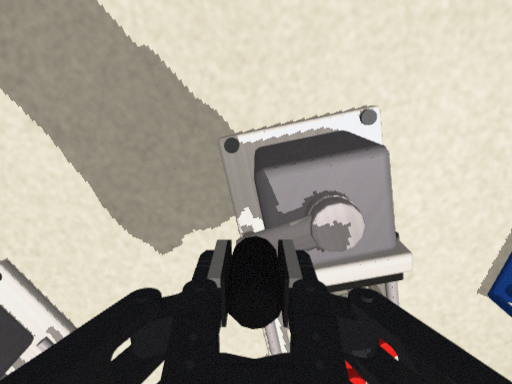

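The crank is turning with low forces. The hub is at (337,222), the arm points to the knob at (253,280), and the grip is intact. I continue.

Call:
{"name": "servo_tool", "arguments": {"motion": [[0.03, -0.01, 0, 0, 0, 0], [0.06, -0.015, 0, 0, 0, 0], [0.09, -0.016, 0, 0, 0, 0], [0.12, -0.014, 0, 0, 0, 0], [0.149, -0.009, 0, 0, 0, 0], [0.178, -0.002, 0, 0, 0, 0], [0.206, 0.01, 0, 0, 0, 0], [0.232, 0.024, 0, 0, 0, 0]]}}

```text
time: 4.5
tool_pos: [0.4892, 0.1413, 0.1245]
orientation: [-0.635, -3.075, 0.004]
contact_force: [-8.7, -11.7, 18.2]
grip_width: 0.0226
```

```bash
python3 - <<'E'
from arc import *
s=readout.state()
print(s['tool_pos'],s['contact_force'],s['grip_width']); arc((.5257,.1692),.12,8)
E
```

```text
[0.48920679 0.14133174 0.12445022] [ -8.72282182 -11.72982046  18.17008722] 0.022630388356728363
r 0.04591725495674489 phi -142.63262662811943
[np.float64(0.027), np.float64(0.025), 0, 0, 0, 0], [np.float64(0.055), np.float64(0.048), 0, 0, 0, 0], [np.float64(0.08), np.float64(0.074), 0, 0, 0, 0], [np.float64(0.101), np.float64(0.103), 0, 0, 0, 0], [np.float64(0.119), np.float64(0.134), 0, 0, 0, 0], [np.float64(0.133), np.float64(0.167), 0, 0, 0, 0], [np.float64(0.143), np.float64(0.202), 0, 0, 0, 0], [np.float64(0.149), np.float64(0.237), 0, 0, 0, 0],
```

```bash
python3 - <<'E'
from arc import *
from scipy.optimize import least_squares
P=np.array([[.55364,.13595],[.52104,.12494],[.48921,.14133]])
for r in (.045,None):
    f=(lambda x:np.hypot(*(P-x[:2]).T)-(r or x[2])); o=least_squares(f,[.525,.169,.045],x_scale=.001); print(o.x,o.fun)
o=least_squares(lambda x:np.hypot(*(P-x[:2]).T)-.045,[.525,.169]); arc(o.x,.12,8)
E
```

```text
[0.52403006 0.16983816 0.045     ] [ 1.73487960e-06 -2.38244451e-06  1.68945551e-06]
[0.52403121 0.16985158 0.04501108] [2.64141273e-09 1.69437359e-09 2.81339188e-11]
r 0.04500306540758925 phi -140.6961492245519
[np.float64(0.031), np.float64(0.018), 0, 0, 0, 0], [np.float64(0.059), np.float64(0.04), 0, 0, 0, 0], [np.float64(0.085), np.float64(0.066), 0, 0, 0, 0], [np.float64(0.107), np.float64(0.094), 0, 0, 0, 0], [np.float64(0.126), np.float64(0.124), 0, 0, 0, 0], [np.float64(0.141), np.float64(0.157), 0, 0, 0, 0], [np.float64(0.153), np.float64(0.191), 0, 0, 0, 0], [np.float64(0.159), np.float64(0.227), 0, 0, 0, 0],
```

The three positions fit a circle of radius 45.0 mm about (0.5240, 0.1698). I follow that circle, adding about 1.5 mm outward and 2 mm up to relieve the force.

Call:
{"name": "servo_tool", "arguments": {"motion": [[0.034, 0.012, -0.007, 0, 0, 0], [0.064, 0.031, -0.015, 0, 0, 0], [0.09, 0.057, -0.015, 0, 0, 0], [0.112, 0.085, -0.015, 0, 0, 0], [0.131, 0.115, -0.015, 0, 0, 0], [0.146, 0.148, -0.015, 0, 0, 0], [0.158, 0.182, -0.015, 0, 0, 0], [0.164, 0.218, -0.015, 0, 0, 0]]}}

```text
time: 5.17
tool_pos: [0.4802, 0.1815, 0.1254]
orientation: [-0.635, -3.076, 0.004]
contact_force: [10.3, -7.2, -18.9]
grip_width: 0.0227
```

```bash
python3 - <<'E'
from arc import *
s=readout.state(); 
c=eyes.camera_model("wrist"); p,d=eyes.snapshot("wrist"); cv2.imwrite("pics/w4.png",p[:,:,::-1])
print(s['tool_pos'],s['contact_force'],s['grip_width']); arc((.52403,.16984),.12,8)
E
```

```text
[0.48023275 0.18150189 0.12535628] [ 10.26273517  -7.21613518 -18.88267302] 0.022701681754095655
r 0.045336803211568626 phi 163.8131812169511
[np.float64(0.0), np.float64(0.036), 0, 0, 0, 0], [np.float64(-0.002), np.float64(0.072), 0, 0, 0, 0], [np.float64(-0.008), np.float64(0.108), 0, 0, 0, 0], [np.float64(-0.019), np.float64(0.142), 0, 0, 0, 0], [np.float64(-0.033), np.float64(0.175), 0, 0, 0, 0], [np.float64(-0.052), np.float64(0.206), 0, 0, 0, 0], [np.float64(-0.074), np.float64(0.234), 0, 0, 0, 0], [np.float64(-0.099), np.float64(0.26), 0, 0, 0, 0],
```

View pics/w4.png

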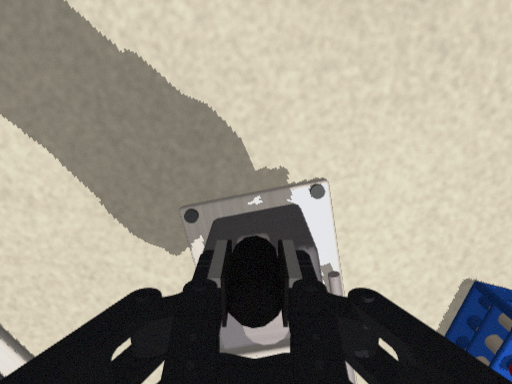

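Call:
{"name": "servo_tool", "arguments": {"motion": [[-0.004, 0.036, 0.004, 0, 0, 0], [-0.006, 0.072, 0.007, 0, 0, 0], [-0.012, 0.108, 0.007, 0, 0, 0], [-0.023, 0.142, 0.007, 0, 0, 0], [-0.037, 0.175, 0.007, 0, 0, 0], [-0.056, 0.206, 0.007, 0, 0, 0], [-0.078, 0.234, 0.007, 0, 0, 0], [-0.103, 0.26, 0.007, 0, 0, 0]]}}

```text
time: 5.88
tool_pos: [0.5105, 0.2128, 0.1252]
orientation: [-0.633, -3.076, 0.001]
contact_force: [-2.6, -3.2, -10.8]
grip_width: 0.0227
```

```bash
python3 - <<'E'
from arc import *
s=readout.state(); f=s['contact_force']
v=s['tool_pos'][:2]-[.52403,.16984]; u=v/np.linalg.norm(v); print('rad',f[:2]@u,'tan',f[:2]@[u[1],-u[0]])
print(s['tool_pos'],s['contact_force'],s['grip_width']); arc((.52403,.16984),.1,8)
E
```

```text
rad -2.2768715378304325 tan -3.449873254723065
[0.51051953 0.21277148 0.12516617] [ -2.60728656  -3.20746415 -10.77059301] 0.022682644468915207
r 0.045007164645953605 phi 107.46870274753955
[np.float64(-0.024), np.float64(0.018), 0, 0, 0, 0], [np.float64(-0.049), np.float64(0.034), 0, 0, 0, 0], [np.float64(-0.076), np.float64(0.048), 0, 0, 0, 0], [np.float64(-0.104), np.float64(0.058), 0, 0, 0, 0], [np.float64(-0.133), np.float64(0.066), 0, 0, 0, 0], [np.float64(-0.163), np.float64(0.071), 0, 0, 0, 0], [np.float64(-0.193), np.float64(0.073), 0, 0, 0, 0], [np.float64(-0.223), np.float64(0.071), 0, 0, 0, 0],
```

Call:
{"name": "servo_tool", "arguments": {"motion": [[-0.024, 0.018, 0.002, 0, 0, 0], [-0.049, 0.034, 0.003, 0, 0, 0], [-0.076, 0.048, 0.003, 0, 0, 0], [-0.104, 0.058, 0.003, 0, 0, 0], [-0.133, 0.066, 0.003, 0, 0, 0], [-0.163, 0.071, 0.003, 0, 0, 0], [-0.193, 0.073, 0.003, 0, 0, 0], [-0.223, 0.071, 0.003, 0, 0, 0]]}}

```text
time: 6.55
tool_pos: [0.5452, 0.2095, 0.125]
orientation: [-0.632, -3.076, -0.0]
contact_force: [-9.0, -0.1, -4.3]
grip_width: 0.0223
```

```bash
cat > chk.py <<'E'
import sys
from arc import *
s=readout.state(); f=s['contact_force']
v=s['tool_pos'][:2]-[.52403,.16984]; u=v/np.linalg.norm(v); print('rad',f[:2]@u,'tan',f[:2]@[u[1],-u[0]])
print('turned',(np.arctan2(-.0339,.0296)-np.arctan2(v[1],v[0]))%(2*np.pi))
print(s['tool_pos'],s['contact_force'],s['grip_width']); arc((.52403,.16984),float(sys.argv[1]),8)
i=sys.argv[2]
for n,(x0,y0,x1,y1) in [("scene",(255,130,355,255)),("side",(165,145,295,230))]:
    p,d=eyes.snapshot(n); np.savez(f"{n}{i}.npz",p=p,d=d,**eyes.camera_model(n))
    cv2.imwrite(f"pics/{n}_crop{i}.png",cv2.resize(p[y0:y1,x0:x1,::-1],None,fx=5,fy=4.5,interpolation=cv2.INTER_CUBIC))
E
python3 chk.py .05 5
```

```text
rad -4.337948703733567 tan -7.9327690371712185
turned 4.350768715290582
[0.54523802 0.20946809 0.12503292] [-9.04101597 -0.08157032 -4.30979368] 0.022292054429346325
r 0.04494625044007413 phi 61.84535745110631
[np.float64(-0.015), np.float64(-0.001), 0, 0, 0, 0], [np.float64(-0.03), np.float64(-0.004), 0, 0, 0, 0], [np.float64(-0.044), np.float64(-0.007), 0, 0, 0, 0], [np.float64(-0.059), np.float64(-0.011), 0, 0, 0, 0], [np.float64(-0.073), np.float64(-0.015), 0, 0, 0, 0], [np.float64(-0.087), np.float64(-0.021), 0, 0, 0, 0], [np.float64(-0.101), np.float64(-0.027), 0, 0, 0, 0], [np.float64(-0.114), np.float64(-0.033), 0, 0, 0, 0],
```

View pics/scene_crop5.png

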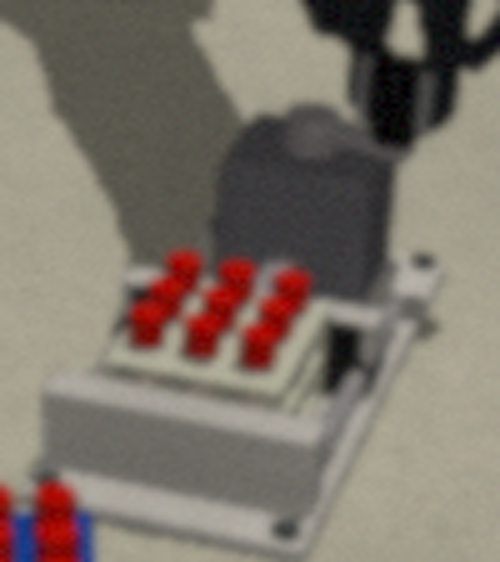

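View pics/side_crop5.png

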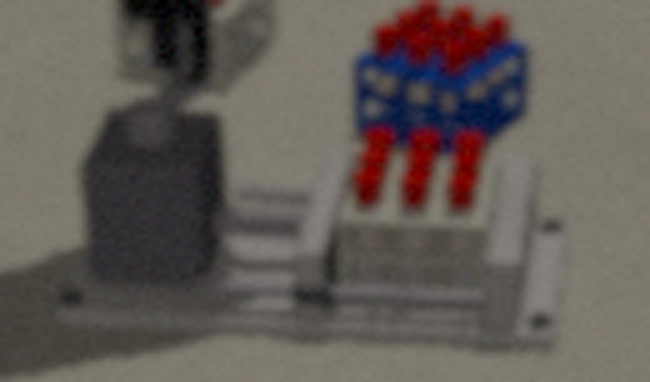

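The jaw now pushes the rack. In the side crop the rack's right side (480) is nearly against the fixed jaw (485), and the tangential force has risen to about 8 N. I go on in small steps.

Call:
{"name": "servo_tool", "arguments": {"motion": [[-0.015, -0.001, 0.001, 0, 0, 0], [-0.03, -0.004, 0.001, 0, 0, 0], [-0.044, -0.007, 0.001, 0, 0, 0], [-0.044, -0.007, 0.001, 0, 0, 0]]}}

```text
time: 6.98
tool_pos: [0.5508, 0.2059, 0.125]
orientation: [-0.632, -3.076, -0.0]
contact_force: [-8.0, -0.2, -3.0]
grip_width: 0.0226
```

```bash
python3 chk.py .05 6
```

```text
rad -4.969288310246361 tan -6.323641445867961
turned 4.4971995917847725
[0.55078108 0.20593334 0.12496338] [-8.03932719 -0.22690469 -2.99747059] 0.022642603389582024
r 0.04492604407422901 phi 53.45548623758779
[np.float64(-0.015), np.float64(-0.003), 0, 0, 0, 0], [np.float64(-0.029), np.float64(-0.008), 0, 0, 0, 0], [np.float64(-0.043), np.float64(-0.013), 0, 0, 0, 0], [np.float64(-0.057), np.float64(-0.019), 0, 0, 0, 0], [np.float64(-0.07), np.float64(-0.026), 0, 0, 0, 0], [np.float64(-0.083), np.float64(-0.033), 0, 0, 0, 0], [np.float64(-0.096), np.float64(-0.041), 0, 0, 0, 0], [np.float64(-0.108), np.float64(-0.049), 0, 0, 0, 0],
```

```bash
cat > caps.py <<'E'
from h import *
import sys
hub=np.array([.525,.1693]); c=np.array([.978,-.208])
for i in sys.argv[1:]:
  for n,box in [("scene",(278,180,326,216)),("side",(228,168,266,196))]:
    p,d,K,T=load(f"{n}{i}.npz"); x0,y0,x1,y1=box; q=p[y0:y1,x0:x1].astype(int)
    m=(q[...,0]>100)&(q[...,1]<60)&(q[...,2]<60); v,u=np.nonzero(m); P=onz(K,T,u.mean()+x0,v.mean()+y0,.083); print(i,n,P[:2],'along',(P[:2]-hub)@c,len(u))
E
python3 caps.py 0 5 6
```

```text
0 scene [0.6596882  0.14254905] along 0.13728925933068156 396
0 side [0.66189777 0.15245193] along 0.13739041580283878 154
5 scene [0.66777992 0.13955343] along 0.1458260444465293 428
5 side [0.6709532 0.1503122] along 0.14669169443800886 168
6 scene [0.66724631 0.13952594] along 0.14530989247829768 430
6 side [0.67157428 0.15023744] along 0.14731465509374597 171
```

View pics/side_crop6.png

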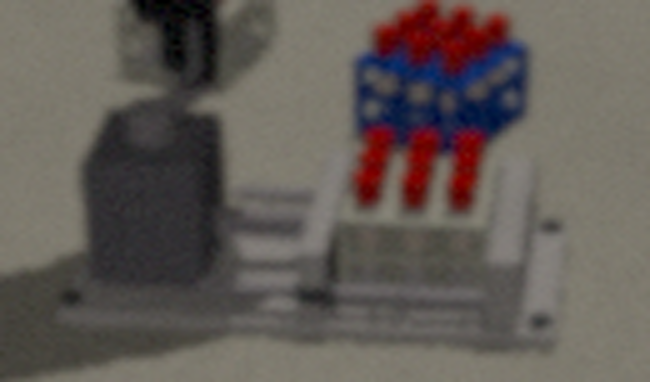

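The rack has moved 8–9 mm to about 146 mm from the axis, which is the expected contact with the fixed jaw, and the last 0.15 rad moved it hardly at all. So it is nipped at about 4.4 rad turned, and I add about 0.3 rad.

Call:
{"name": "servo_tool", "arguments": {"motion": [[-0.015, -0.003, 0.001, 0, 0, 0], [-0.029, -0.008, 0.001, 0, 0, 0], [-0.043, -0.013, 0.001, 0, 0, 0], [-0.057, -0.019, 0.001, 0, 0, 0], [-0.07, -0.026, 0.001, 0, 0, 0], [-0.083, -0.033, 0.001, 0, 0, 0], [-0.083, -0.033, 0.001, 0, 0, 0]]}}

```text
time: 7.67
tool_pos: [0.5571, 0.2005, 0.1246]
orientation: [-0.625, -3.072, -0.004]
contact_force: [-28.0, 17.1, 7.7]
grip_width: 0.0226
```

```bash
python3 chk.py .05 7; python3 caps.py 0 6 7
```

```text
rad -8.85659568864823 tan -31.564483152488698
turned 4.682827827960522
[0.55709873 0.20048319 0.12459784] [-27.95047618  17.13262283   7.65280581] 0.022588113603915987
r 0.04508376720952775 phi 42.81977174625963
[np.float64(-0.013), np.float64(-0.007), 0, 0, 0, 0], [np.float64(-0.026), np.float64(-0.014), 0, 0, 0, 0], [np.float64(-0.039), np.float64(-0.022), 0, 0, 0, 0], [np.float64(-0.052), np.float64(-0.03), 0, 0, 0, 0], [np.float64(-0.064), np.float64(-0.039), 0, 0, 0, 0], [np.float64(-0.075), np.float64(-0.049), 0, 0, 0, 0], [np.float64(-0.086), np.float64(-0.059), 0, 0, 0, 0], [np.float64(-0.097), np.float64(-0.07), 0, 0, 0, 0], 
0 scene [0.6596882  0.14254905] along 0.13728925933068156 396
0 side [0.66189777 0.15245193] along 0.13739041580283878 154
6 scene [0.66724631 0.13952594] along 0.14530989247829768 430
6 side [0.67157428 0.15023744] along 0.14731465509374597 171
7 scene [0.66732331 0.13971781] along 0.14534529187393636 435
7 side [0.67110903 0.15027034] along 0.14685280125728142 165
```

View pics/side_crop7.png

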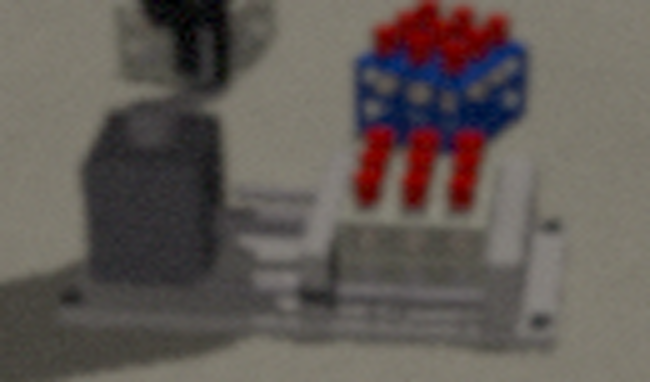

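View pics/scene_crop7.png

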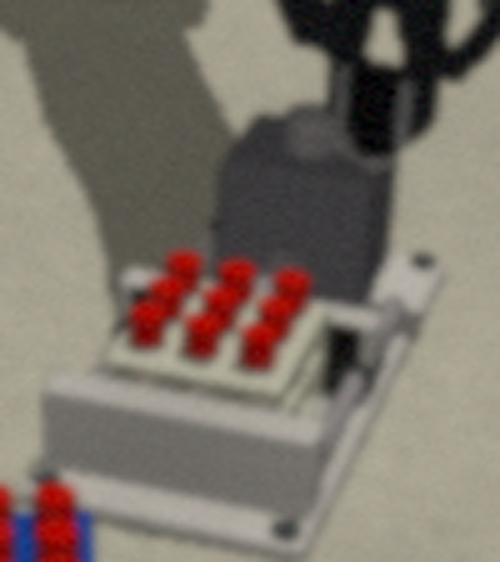

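Tangential resistance rose to 31 N at 4.68 rad turned, and the rack is fully seated. The resistance is stiff, either from the compressed pad or from a stop. I relax the command, let go, and look closely from above.

Call:
{"name": "servo_tool", "arguments": {"motion": [[0.01, 0.006, 0, 0, 0, 0], [0.02, 0.012, 0, 0, 0, 0], [0.027, 0.016, 0, 0, 0, 0], [0.027, 0.016, 0, 0, 0, 0], [0.027, 0.016, 0, 0, 0, 0]]}}

```text
time: 8.18
tool_pos: [0.555, 0.2026, 0.1247]
orientation: [-0.628, -3.073, -0.002]
contact_force: [-25.5, 9.6, 6.2]
grip_width: 0.0225
```

```bash
python3 - <<'E'
from arc import *
s=readout.state(); f=s['contact_force']
v=s['tool_pos'][:2]-[.52403,.16984]; u=v/np.linalg.norm(v); print('rad',f[:2]@u,'tan',f[:2]@[u[1],-u[0]])
print('turned',(np.arctan2(-.0339,.0296)-np.arctan2(v[1],v[0]))%(2*np.pi))
print(s['tool_pos'],f,s['ft_torque'],s['joint_positions'],s['tau'])
E
```

```text
rad -10.554022905740577 tan -25.179982312294776
turned 4.6168267942655525
[0.55501479 0.20260705 0.1246537 ] [-25.54690205   9.63196264   6.18352334] [ 1.94594765  5.3608855  -0.01167213] [-0.55308908  0.48528965  0.19796612  1.79513077 -0.12448638  0.87705879
  0.8705864 ] [ 1.00866652e+01 -8.40803432e+01  1.57455111e+01 -4.59365773e+01
  3.72309051e+00 -6.29370421e+00 -1.69649319e-02]
```

```bash
python3 - <<'E'
from arc import *
c=eyes.camera_model("wrist"); p,d=eyes.snapshot("wrist"); cv2.imwrite("pics/w8.png",p[:,:,::-1]); np.savez("w8.npz",p=p,d=d,**c)
s=readout.state();print(s['tool_pos'],s['contact_force'])
E
```

```text
[0.55502748 0.20259318 0.12464267] [-25.1748302    9.63790691   6.05029942]
```

View pics/w8.png

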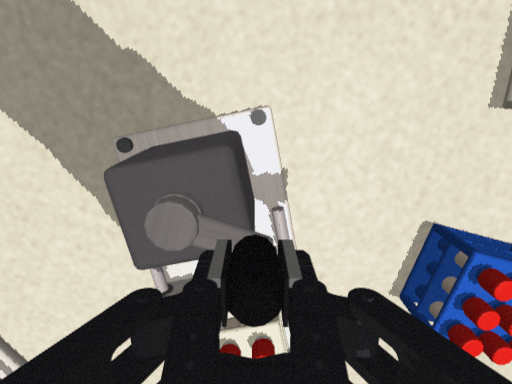

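```bash
python3 - <<'E'
from arc import *
for f,pts in [("w1.npz",[(216,108),(314,88),(276.5,148.5)]),("w8.npz",[(124.5,145),(258.5,117),(173,226)])]:
    p,d,K,T=load(f)
    P=[onz(K,T,*uv,z) for uv,z in zip(pts,[.015,.015,.118])]
    print(f,[x.round(4)[:2] for x in P])
    s=f
p,d,K,T=load("w8.npz"); cv2.imwrite("pics/w8c.png",cv2.resize(p[90:384,100:320,::-1],None,fx=2,fy=2,interpolation=cv2.INTER_CUBIC))
# knob outline in w2-like frame
for f in ["pics/w2.png","pics/w4.png","pics/w8.png"]:
    q=cv2.imread(f).astype(int).max(2); m=((q<38)*1).astype(np.uint8)
    row=[np.nonzero(m[r,225:285])[0] for r in (250,270,290)]; print(f,[ (x.min()+225,x.max()+225) for x in row if len(x)], np.nonzero(m[200:340,254])[0][[0,-1]]+200)
E
```

```text
w1.npz [array([0.477 , 0.1245]), array([0.4998, 0.2289]), array([0.5257, 0.1682])]
w8.npz [array([0.4777, 0.1235]), array([0.4993, 0.2291]), array([0.5256, 0.1699])]
pics/w2.png [(np.int64(226), np.int64(283)), (np.int64(225), np.int64(284)), (np.int64(225), np.int64(284))] [237 327]
pics/w4.png [(np.int64(226), np.int64(283)), (np.int64(225), np.int64(284)), (np.int64(225), np.int64(284))] [236 326]
pics/w8.png [(np.int64(226), np.int64(283)), (np.int64(225), np.int64(284)), (np.int64(225), np.int64(284))] [235 325]
```

View pics/w8c.png

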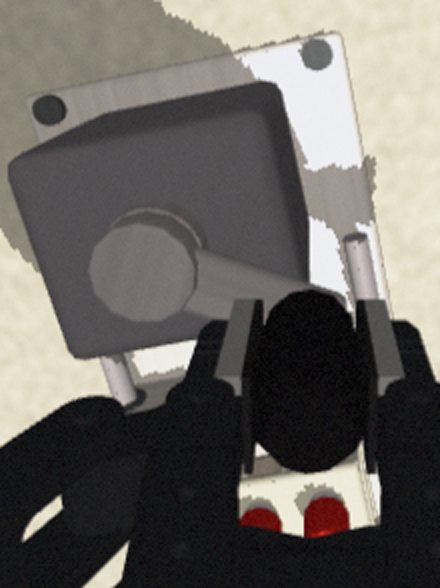

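The clamp base has not shifted: the bolts agree within 1 mm between views. The knob has not slipped either, with the same pixels at (254,280). So the resistance is in the mechanism. I ease off further and see where friction holds it.

Call:
{"name": "servo_tool", "arguments": {"motion": [[0.007, 0.004, 0, 0, 0, 0], [0.014, 0.008, 0, 0, 0, 0], [0.014, 0.008, 0, 0, 0, 0], [0.014, 0.008, 0, 0, 0, 0]]}}

```text
time: 8.57
tool_pos: [0.5541, 0.2036, 0.1247]
orientation: [-0.629, -3.073, -0.0]
contact_force: [-22.6, 4.4, 5.5]
grip_width: 0.0226
```

```bash
cat > st.py <<'E'
from arc import *
s=readout.state(); f=s['contact_force']
v=s['tool_pos'][:2]-[.52403,.16984]; u=v/np.linalg.norm(v); print('rad',f[:2]@u,'tan',f[:2]@[u[1],-u[0]])
print('turned',(np.arctan2(-.0339,.0296)-np.arctan2(v[1],v[0]))%(2*np.pi),'r',np.linalg.norm(v))
print(s['tool_pos'],f,s['ft_torque'],s['grip_width'])
E
python3 st.py
```

```text
rad -11.754778166695736 tan -19.735415320489963
turned 4.587132377600296 r 0.04515732776044725
[0.55406843 0.20355761 0.12469527] [-22.55505623   4.35096149   5.47394337] [0.87799723 4.74971581 0.01757311] 0.022607924395934394
```

Call:
{"name": "servo_tool", "arguments": {"motion": [[0.008, -0.002, 0, 0, 0, 0], [0.016, -0.004, 0, 0, 0, 0], [0.02, -0.005, 0, 0, 0, 0], [0.02, -0.005, 0, 0, 0, 0], [0.02, -0.005, 0, 0, 0, 0]]}}

```text
time: 8.98
tool_pos: [0.5525, 0.2044, 0.125]
orientation: [-0.63, -3.076, -0.003]
contact_force: [-9.6, 7.9, -2.0]
grip_width: 0.023
```

```bash
python3 st.py
```

```text
rad -0.011836620266922952 tan -12.403648919697709
turned 4.548805012715051 r 0.044835111627780845
[0.55254941 0.20443523 0.12498572] [-9.57831249  7.88077259 -1.96539119] [1.64665845 2.13529453 0.04691129] 0.022968947784954313
```

Call:
{"name": "servo_tool", "arguments": {"motion": [[0.006, 0.003, 0, 0, 0, 0], [0.01, 0.006, 0, 0, 0, 0], [0.01, 0.006, 0, 0, 0, 0], [0.01, 0.006, 0, 0, 0, 0]]}}

```text
time: 9.32
tool_pos: [0.5518, 0.2051, 0.125]
orientation: [-0.631, -3.077, -0.002]
contact_force: [-9.0, 4.1, -2.8]
grip_width: 0.0223
```

```bash
python3 st.py
```

```text
rad -2.3401278222395026 tan -9.563978482200735
turned 4.526195644596161 r 0.044892052072620175
[0.55179523 0.20511589 0.12500083] [-8.96265587  4.07635651 -2.80101997] [0.96935622 1.82801441 0.02385627] 0.022323629369860636
```

Call:
{"name": "servo_tool", "arguments": {"motion": [[0.0, 0, 0, 0, 0, 0], [0, 0, 0, 0, 0, 0], [0, 0, 0, 0, 0, 0], [0, 0, 0, 0, 0, 0], [0, 0, 0, 0, 0, 0], [0, 0, 0, 0, 0, 0]], "grip": -1}}

```text
time: 9.82
tool_pos: [0.5524, 0.2037, 0.1249]
orientation: [0.633, 3.077, 0.0]
contact_force: [-1.1, -0.2, 0.5]
grip_width: 0.0854
```

Call:
{"name": "servo_tool", "arguments": {"motion": [[0, 0, -0.12, 0, 0, 0], [0, 0, -0.3, 0, 0, 0], [0, 0, -0.5, 0, 0, 0], [0.15, 0, -0.68, 0, 0, 0], [0.3, 0, -0.71, 0, 0, 0], [0.3, 0, -0.71, 0, 0, 0], [0.3, 0, -0.71, 0, 0, 0]]}}

```text
time: 10.4
tool_pos: [0.5104, 0.2223, 0.232]
orientation: [0.631, 3.077, 0.002]
contact_force: [0.2, -0.3, 0.8]
grip_width: 0.0855
```

```bash
python3 - <<'E'
from arc import *
s=readout.state();print(s['tool_pos'],s['contact_force'],s['time'])
c=eyes.camera_model("wrist"); p,d=eyes.snapshot("wrist"); cv2.imwrite("pics/w9.png",p[:,:,::-1]); np.savez("w9.npz",p=p,d=d,**c)
E
```

```text
[0.51042094 0.22227635 0.23204603] [ 0.22054668 -0.32437647  0.75846058] 10.4
```

View pics/w9.png

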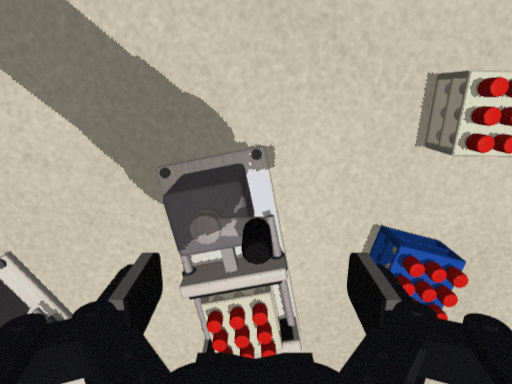

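The gripper is off the knob. In this view the hub is at (206,226), the knob at (257,240), the sliding jaw bar at rows 262–295, and the white rack sits directly against it. I measure the gap for the pad.

```bash
python3 - <<'E'
from arc import *
p,d,K,T=load("w9.npz")
cv2.imwrite("pics/w9c.png",cv2.resize(p[210:360,160:310,::-1],None,fx=4,fy=4,interpolation=cv2.INTER_CUBIC))
p,d,K,T=load("w1.npz")
cv2.imwrite("pics/w1d.png",cv2.resize(p[150:300,210:360,::-1],None,fx=4,fy=4,interpolation=cv2.INTER_CUBIC))
E
```

```text
(no output)
```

View pics/w9c.png

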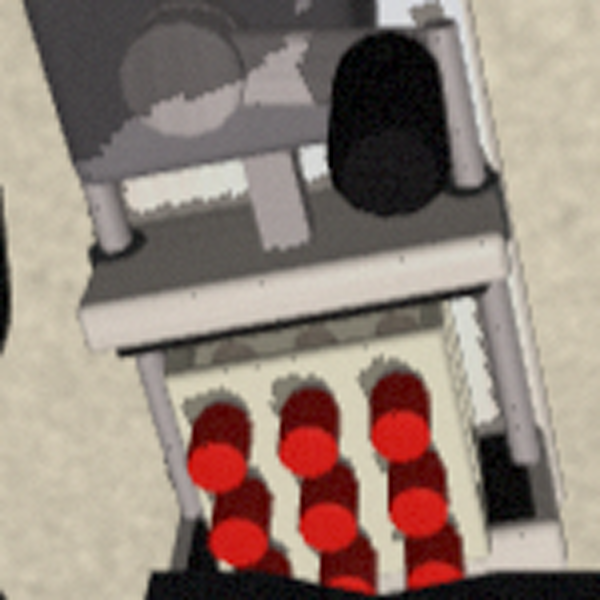

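View pics/w1d.png

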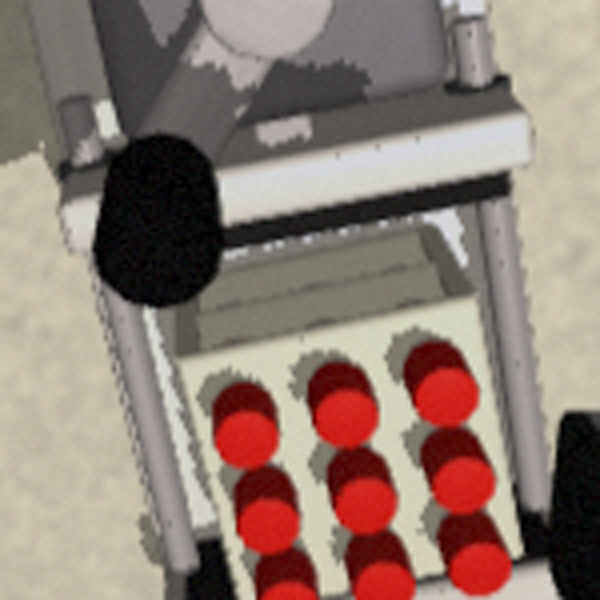

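```bash
python3 - <<'E'
from arc import *
c=np.array([.978,-.208]); hub=np.array([.5248,.1695])
def run(f,o,pts):
    p,d,K,T=load(f)
    for nm,(x,y),z in pts:
        u,v=x/4+o[0],y/4+o[1]; P=onz(K,T,u,v,z); D=dep(K,T,u,v,d[int(round(v)),int(round(u))]); print(f,nm,'along %.1f'%(1e3*(P[:2]-hub)@c),'lat %.1f'%(1e3*(P[:2]-hub)@[.208,.978]),'depth z %.1f along %.1f'%(D[2]*1e3,1e3*(D[:2]-hub)@c))
run("w9.npz",(160,210),[("alu front R",(500,272),.06),("alu front L",(100,345),.06),("alu front M",(300,312),.06),("alu back M",(300,268),.06),("alu back R",(500,236),.06),("rack back M",(300,350),.07),("rack back L",(165,375),.07),("rack back R",(440,327),.07),("cap",(310,450),.092),("knobtop",(388,157),.162),("hub",(183,78),.118)])
run("w1.npz",(210,150),[("alu front R",(525,157),.06),("alu front M",(350,188),.06),("alu back M",(350,150),.06),("alu back R",(525,115),.06),("rack back M",(330,325),.07),("cap",(345,410),.092)])
E
```

```text
w9.npz alu front R along 98.3 lat 58.8 depth z 60.3 along 98.1
w9.npz alu front L along 99.7 lat -57.4 depth z 59.5 along 100.1
w9.npz alu front M along 100.1 lat 1.0 depth z 59.3 along 100.6
w9.npz alu back M along 86.2 lat 4.0 depth z 59.5 along 86.5
w9.npz alu back R along 87.0 lat 60.7 depth z 59.6 along 87.3
w9.npz rack back M along 105.6 lat 0.4 depth z 69.1 along 106.2
w9.npz rack back L along 106.3 lat -38.3 depth z 68.4 along 107.3
w9.npz rack back R along 105.8 lat 39.9 depth z 68.2 along 107.1
w9.npz cap along 121.3 lat 1.0 depth z 91.8 along 121.5
w9.npz knobtop along 5.8 lat 44.0 depth z 161.7 along 5.9
w9.npz hub along 0.6 lat -0.1 depth z 117.2 along 1.0
w1.npz alu front R along 65.1 lat 58.3 depth z 60.5 along 64.9
w1.npz alu front M along 64.5 lat 13.2 depth z 60.5 along 64.3
w1.npz alu back M along 54.5 lat 14.8 depth z 59.0 along 54.8
w1.npz alu back R along 54.1 lat 59.6 depth z 60.5 along 54.0
w1.npz rack back M along 96.7 lat 1.6 depth z 69.4 along 97.0
w1.npz cap along 109.6 lat 0.7 depth z 92.8 along 109.2
```

```bash
python3 - <<'E'
from arc import *
for f,(u0,u1,v0,v1) in [("w1.npz",(225,275,170,235)),("w8.npz",(228,282,230,330)),("w9.npz",(235,280,210,270))]:
    p,d,K,T=load(f); vv,uu=np.mgrid[v0:v1,u0:u1]; D=d[v0:v1,u0:u1]
    r=np.stack([uu,vv,np.ones_like(uu)],-1)@np.linalg.inv(K).T*D[...,None]; W=(r-T[:3,3])@T[:3,:3]
    dark=p[v0:v1,u0:u1].max(2)<60
    m=(abs(W[...,2]-.162)<.0025)&(D>0)&dark
    P=W[m]; print(f,m.sum())
    if m.sum():
        k=(P.min(0)+P.max(0))/2; k2=P.mean(0); 
        for q in (k,k2): v=q[:2]-[.5245,.1696]; print(q,np.ptp(P,axis=0)[:2],'phi',np.degrees(np.arctan2(v[1],v[0])),np.linalg.norm(v))
s=readout.state()
E
```

```text
w1.npz 600
[0.55286001 0.1331429  0.16168435] [0.02088136 0.02064558] phi -52.12062074543449 0.046188856211857074
[0.5521421  0.13342541 0.16158725] [0.02088136 0.02064558] phi -52.61546101796517 0.04552676364407557
w8.npz 1818
[0.55506697 0.20206179 0.16147056] [0.02050159 0.02079431] phi 46.721953727151075 0.0445881984747819
[0.55451152 0.20226756 0.16160063] [0.02050159 0.02079431] phi 47.426469201128945 0.04436058044832668
w9.npz 528
[0.54153786 0.21031711 0.16150813] [0.0204756  0.02040896] phi 67.29337797626994 0.044138097586722214
[0.54111973 0.21066258 0.16152023] [0.0204756  0.02040896] phi 67.96477550370606 0.04429842887219971
```

Knob angle by depth is -52° at the start, +47° while I was easing off and +67.6° now. The crank had been over-tightened, and on release it sprang back to where friction holds the pad. That is 4.19 rad turned in total. The jaw bar's centre puts the crank at about 4.9, which is the nip at 4.5 plus 0.4. I check whether it stays there.

Call:
{"name": "servo_tool", "arguments": {"motion": [[0.05, 0, -0.1, 0, 0, 0], [0.1, 0, -0.2, 0, 0, 0], [0.15, 0, -0.2, 0, 0, 0], [0.15, 0, -0.2, 0, 0, 0], [0.15, 0, -0.2, 0, 0, 0], [0.15, 0, -0.2, 0, 0, 0], [0.15, 0, -0.2, 0, 0, 0], [0.15, 0, -0.2, 0, 0, 0]]}}

```text
time: 11.12
tool_pos: [0.4904, 0.2301, 0.2608]
orientation: [-0.634, -3.077, 0.001]
contact_force: [-0.1, -0.6, -0.8]
grip_width: 0.0853
```

```bash
python3 - <<'E'
from arc import *
s=readout.state();print(s['tool_pos'],s['contact_force'],s['time'])
c=eyes.camera_model("wrist"); p,d=eyes.snapshot("wrist"); cv2.imwrite("pics/w10.png",p[:,:,::-1]); np.savez("w10.npz",p=p,d=d,**c)
K,T=c['mtx'],c['world_to_cam']
vv,uu=np.mgrid[0:384,0:512]; r=np.stack([uu,vv,np.ones_like(uu)],-1)@np.linalg.inv(K).T*d[...,None]; W=(r-T[:3,3])@T[:3,:3]
m=(abs(W[...,2]-.162)<.0025)&(d>0)&(p.max(2)<60)&(abs(W[...,0]-.54)<.06)&(abs(W[...,1]-.2)<.06)
P=W[m]; k=(P.min(0)+P.max(0))/2; v=k[:2]-[.5245,.1696]; print(m.sum(),k,np.degrees(np.arctan2(v[1],v[0])))
cc=np.array([.978,-.208]); hub=np.array([.5248,.1695])
a=(W[...,:2]-hub)@cc; l=(W[...,:2]-hub)@[.208,.978]
j=(abs(W[...,2]-.06)<.002)&(abs(l)<58)&(a>.07)&(a<.112)&(abs(l)<.055); print('jaw top along',np.percentile(a[j],[1,50,99]),j.sum())
rk=(abs(W[...,2]-.069)<.003)&(a>.09)&(a<.2)&(abs(l)<.045); print('rack top along',np.percentile(a[rk],[.5,50,99.5]),rk.sum())
q=W[rk]; A=np.c_[q[:,:2],np.ones(len(q))]; co=np.linalg.lstsq(A,q[:,2],rcond=None)[0]; print('rack tilt',co)
for n in ["scene","side"]:
    p,d=eyes.snapshot(n); np.savez(f"{n}9.npz",p=p,d=d,**eyes.camera_model(n)); 
    x0,y0,x1,y1={"scene":(255,130,355,255),"side":(165,145,295,230)}[n]
    cv2.imwrite(f"pics/{n}_crop9.png",cv2.resize(p[y0:y1,x0:x1,::-1],None,fx=5,fy=4.5,interpolation=cv2.INTER_CUBIC))
E
python3 caps.py 7 9
```

```text
[0.49038886 0.23010688 0.26077329] [-0.09680545 -0.61243177 -0.81956144] 11.1167
399 [0.54207926 0.21045073 0.16153225] 66.71637880223066
jaw top along [0.0852695  0.09263638 0.10692719] 1014
rack top along [0.10581867 0.12838812 0.18417617] 1627
rack tilt [ 0.00312957 -0.0034249   0.06795667]
7 scene [0.66732331 0.13971781] along 0.14534529187393636 435
7 side [0.67110903 0.15027034] along 0.14685280125728142 165
9 scene [0.66860931 0.13987609] along 0.14657007483836387 419
9 side [0.67098772 0.15038388] along 0.146710538719355 165
```

View pics/w10.png

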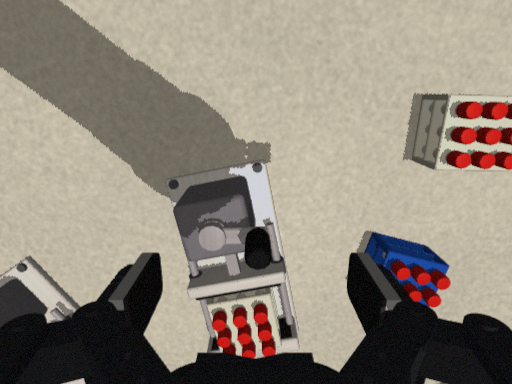

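View pics/side_crop9.png

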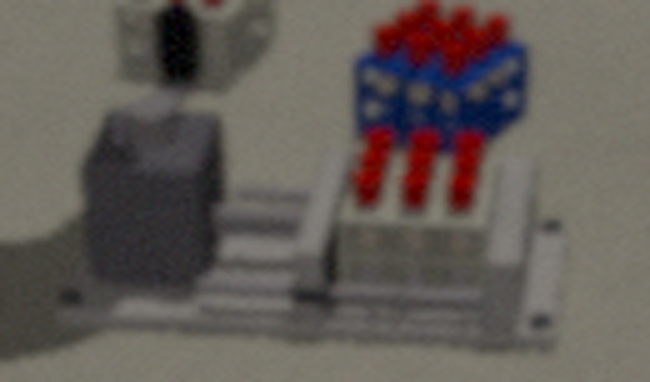

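The knob is stable, at 67° in both looks about 0.7 s apart. The rack is seated at about 146.6 mm from the axis, where contact is expected, and it is upright. The jaw, the force history and the spring-back all put the crank at about 4.9. The arm touches nothing, so I hand in.

```bash
python3 -c "
from cell import env
print(env.sign_off())"
```

```text
the job is handed in; nothing more can be done
None
```

I cranked the handle of the clamp holding the white rack clockwise until the rack was clamped against the fixed jaw. Then I let go, backed away and handed the job in at about 11 s. I gripped the knob and followed its 45 mm circle.

**Last checks**
- **Rack:** it is level. Its back edge is about 106 mm and its centre about 146 mm from the crank axis, which is where contact with the fixed jaw puts it.
- **Jaw and crank:** the jaw bar's centre puts the crank at about 4.9 rad, or 0.4 rad past the nip. The bar's front edge alone gives 4.7 and its back edge 5.07, so this reading is only good to about ±0.2 rad.
- **Stability:** the knob held still, at 67° in two looks about 0.7 s apart, with the wrist force near 0 and the arm clear.

**What did not go cleanly**
- I over-tightened at first. Resistance at the knob rose to about 31 N, well above the 7 N stated.
- I eased the crank back before letting go, and on release it sprang back about 0.3 rad to where friction holds it. The net turn was about 4.19 rad.
- I judged the grip firm from the crank angle and the earlier forces. I did not push on the rack to test it.

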